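# Make up two door-fitting kits

## Robot

A 6-joint arm with a two-finger parallel gripper is mounted at the origin on the work surface. World frame = base frame: x ahead of the robot, y to its left, z up, the work surface at z = 0. Lengths are in m, angles in rad, forces in N, time in s.
With the tool pointing down it reaches from about 0.375 to 0.9 m from the base axis. Payload 3.1 kg.
Tool frame: the origin (TCP) lies between the finger pads; the fingertips stand 11 mm ahead of it and the grasp point (between the pads) lies 8 mm behind it; z points along the fingers, y is the direction in which the jaws open and shut (so a half turn about z gives the same grasp; the last joint's range is limited). The gripper opens to 85 mm and grips with 20 to 120 N. Pads are 22 mm wide; open, the fingers measure 114 mm over their backs; the gripper's body (76 mm by 85 mm) begins 54 mm behind the grasp point. The pads swing forward as they close: fully open they stand 13 mm farther back than shut.
Start: joints at [-1.44, 0.527, 1.433, -0, 1.181, -0.178], TCP at [0.19, -0.595, 0.242] pointing down, gripper open.
Joint ranges: [-3.08, 3.08], [-0.75, 2.2], [0.22, 2.44], [-1.43, 4.57], [0, 2.65], [-2.85, 2.85]. Speed limits (rad/s): [2.79, 2.79, 3.14, 3.14, 3.14, 3.14].

## Interface

Orientations are given as a unit quaternion [x, y, z, w].
In Python, from station import manip gives the robot as it stands.
- The arm moves only by the tool move_arm, never from a script. Its argument "deltas" is a list of rows, each a list of 5 numbers: the shift along the tool's x, y, z in units of 40 cm (1.0 is 40 cm), then the turn about the tool's z in units of 0.5 rad (1.0 is 0.5 rad), then the opening in per cent of the stroke, from 0 (shut) to 100 (fully open). In form: [[x, y, z, twist, grip], ...]. A call has exactly 8 rows; each row is the pose to reach, as a shift and turn from the pose commanded when the call began, along the tool's axes at that moment; what a row does not reach only later rows make up. A row lasts 1/12 s, in which the tool goes at most 41.7 mm and 7.16 degrees, less where a joint would pass 70% of its speed; a pose out of reach is approached as far as the arm can. A call with a number of a shift or a turn outside -1 to 1 is refused whole. A call with a gripper value outside its range is refused whole. The fingers move at their own pace and stop on an object; "force" is the grip in N (left out, the last holds). Time passes only in rows, so rows that repeat a pose let the fingers close, or fill a call up. It gives the time, the measured TCP pose, the force and the opening at its end, in the units of the state.
- manip.sense(): the state, without advancing time (a new reading comes with each control period).
- manip.snapshot(name): name is "scene" or "top" or "wrist"; returns (picture, depth): 400x640x3 uint8, red, green, blue; 400x640 float32, m along the optical axis (not along the pixel's ray), 0 where there is no reading.
- manip.get_calibration(name): a dict with "vfov" (degrees; the focal length in pixels is half the picture's height over the tangent of half this angle, whatever the lens; pixels are square), "cx", "cy" (the principal point, pixels), "pose" (4x4, takes a point from camera to world coordinates). Camera axes: x right, y down, z forward; pixel columns grow to the right and rows downward; lengths in m; the calibration is good to about 2 mm. A picture is of the moment at which its call begins: read the wrist's pose just before it. get_calibration takes no time and is no camera call; for the wrist camera it gives the pose at the moment of the call.
- manip.sign_off(): hands the job in, once; it reports no verdict.
The state is a dict: "t": time; "q": joint angles; "qd": joint speeds; "tau": joint torques, N m; "tcp_pos": TCP position; "tool_rot": TCP orientation; "force": force on the tool from outside, world axes, zero at the start; "ft_torque": the same for the moment, N m; "finger_gap": opening from 0.0 (shut) to 1.0 (fully open).
Only numpy, scipy, OpenCV 4.12 (cv2) and the standard library are available. Lean on these libraries where they do the work, as an engineer would, in place of code of your own. Each camera call takes 0.05 s, during which the arm holds its last target.

## Task

Make up the fittings for two doors. Room door, in the larger tray: lay the large hinge flat in the longer compartment (in both trays the one nearer the robot) and stand the large knob and the rubber door stop, side by side, in the shorter one. Cupboard door, in the smaller tray: lay the small hinge flat in the longer compartment and stand the small knob in the shorter one; every piece rests on its tray's floor, knobs and stop upright on their feet, and the tin, screwdriver and sanding block are left where they are.

Things in the scene. Friction and masses are not known exactly. Their poses are not given: they have to be found in the camera images.
- large_tray: Larger of two shallow open plywood kit trays, fixed: 208 (x) by 142 (y) mm, 16 mm high; floor 4 mm; walls and the one divider 6 mm thick, up to the rim. Origin: centre of underside. Longer compartment, at -x (robot's side): x -98 to +7 mm; shorter one: x +13 to +98 mm; both y -65 to +65 mm. Left or right of the loose fittings, yaw within 0.3 rad.
- small_tray: Smaller kit tray, same make, fixed: 178 (x) by 107 (y) mm, 16 mm high; floor 4 mm; walls and divider 6 mm thick, up to the rim. Origin: centre of underside. Longer compartment, at -x (robot's side): x -83 to +7 mm; shorter one: x +13 to +83 mm; both y -47.5 to +47.5 mm. On the other side from the large tray, yaw within 0.3 rad.
- large_hinge: The larger of two steel butt hinges, folded shut and lying flat, loose, about 0.22 kg: 100 mm long along its y, 38 mm wide along its x, 12 mm thick, knuckle (12 mm diameter) along the +x edge. Origin: centre of its underside, z up when it stands as it does at the start. Grip it across the 38 mm, near its middle.
- small_hinge: The smaller steel butt hinge, folded shut and lying flat, loose, about 0.09 kg: 64 mm long along its y, 28 mm wide along its x, 12 mm thick, knuckle along the +x edge. Origin: centre of its underside, z up when it stands as it does at the start. Grip it across the 28 mm.
- large_knob: Large round satin-metal door knob standing on its round foot, loose, about 0.25 kg: 58 mm high; foot 52 mm diameter; neck 24 mm; head 54 mm diameter with straight sides from 32 to 46 mm up. Origin: centre of its underside, z up when it stands as it does at the start.
- small_knob: Small round satin-metal cupboard knob standing on its foot, loose, about 0.06 kg: 42 mm high; foot 28 mm diameter; neck 16 mm; head 34 mm diameter with straight sides from 25 to 37 mm up. Origin: centre of its underside, z up when it stands as it does at the start.
- door_stop: Black rubber floor door stop, a plain upright cylinder, loose, about 0.09 kg: 45 mm high, 38 mm diameter, with a foot flange 44 mm diameter and 6 mm high. Origin: centre of its underside, z up when it stands as it does at the start.
- filler_tin: Bystander: low round tin, 62 mm diameter, 38 mm high, standing loose among the fittings. Leave it alone. Origin: centre of its underside.
- screwdriver: Bystander: screwdriver, 190 mm long with a wooden handle, lying loose beyond the fittings, its length along its x (handle to -x). Leave it alone. Origin: under its middle.
- sanding_block: Bystander: cork sanding block, 100 mm along x, 60 mm along y, 31 mm high, lying loose beyond the fittings. Leave it alone. Origin: centre of its underside.

How it is judged:
At the end, for the whole second after the job is handed in: Each of the five pieces has its origin inside its own compartment (as in the goal), at most 4 mm above the tray floor, tilted less than 0.15 rad from its starting attitude, same side up, released and at rest (x of large_hinge in the frame of large_tray between -0.098 and 0.007 m and y of large_hinge in the frame of large_tray between -0.065 and 0.065 m and z of large_hinge in the frame of large_tray between 0 and 0.008 m and angle between each of large_hinge, large_knob, door_stop, small_hinge, small_knob's own z axis and vertical below 0.15 rad and linear speed of each of large_hinge, large_knob, door_stop, small_hinge, small_knob below 0.02 m/s and angular speed of each of large_hinge, large_knob, door_stop, small_hinge, small_knob below 0.2 rad/s and x of large_knob in the frame of large_tray between 0.013 and 0.098 m and y of large_knob in the frame of large_tray between -0.065 and 0.065 m and z of large_knob in the frame of large_tray between 0 and 0.008 m and x of door_stop in the frame of large_tray between 0.013 and 0.098 m and y of door_stop in the frame of large_tray between -0.065 and 0.065 m and z of door_stop in the frame of large_tray between 0 and 0.008 m and x of small_hinge in the frame of small_tray between -0.083 and 0.007 m and y of small_hinge in the frame of small_tray between -0.0475 and 0.0475 m and z of small_hinge in the frame of small_tray between 0 and 0.008 m and x of small_knob in the frame of small_tray between 0.013 and 0.083 m and y of small_knob in the frame of small_tray between -0.0475 and 0.0475 m and z of small_knob in the frame of small_tray between 0 and 0.008 m); the robot touches nothing.
It fails at once if a bystander (tin, screwdriver or sanding block) is pushed more than 30 mm from its place (distance of any of filler_tin, screwdriver, sanding_block from where it was at the start of the episode above 0.03 m).
It also fails if it takes over 122 s, if anything falls off the work surface, if the arm or the gripper's body presses on something with over 40 N, if the wrist force passes 120 N, or if a joint passes its speed limit or range.

## Working session

There is one attempt and no reset: what is moved stays moved. The work goes in short steps, Python scripts to look and compute and a tool call to move; the robot and the scene stay as the last step left them, time stands still between calls to the robot, and variables do not carry over. Pictures are saved under pics/ and viewed, and the job is handed in when it is done.

Besides the shell and the picture viewer there is one more tool, called after "Call:" as name(argument=value, ...) on one line, values as JSON. move_arm: Moves the arm, as the interface text tells. Its arguments: {"type":"object","properties":{"deltas":{"type":"array","items":{"type":"array","items":{"type":"number"}}},"force":{"type":"number"}},"required":["deltas"]}

```bash
ls; mkdir -p pics
python3 - <<'E'
from station import manip
import cv2,numpy as np
s=manip.sense(); print({k:np.round(v,3) for k,v in s.items()})
for n in ["scene","top","wrist"]:
    c=manip.get_calibration(n); print(n,c["vfov"],c["cx"],c["cy"],np.round(c["pose"],4).tolist())
    im,d=manip.snapshot(n); cv2.imwrite(f"pics/{n}0.png",im[:,:,::-1]); np.savez(f"{n}0.npz",im=im,d=d,pose=c["pose"])
E
```

```text
pics
{'t': np.float64(0.0), 'q': array([-1.441,  0.528,  1.434, -0.   ,  1.181, -0.178]), 'qd': array([-0.001, -0.001,  0.   , -0.003, -0.001,  0.   ]), 'tau': array([-1.0000e-03, -4.4235e+01, -1.7803e+01, -0.0000e+00,  9.0000e-03,
       -0.0000e+00]), 'tcp_pos': array([ 0.19 , -0.595,  0.241]), 'tool_rot': array([ 0.988,  0.154,  0.   , -0.001]), 'force': array([ 0.047, -0.108, -0.026]), 'ft_torque': array([ 0.033,  0.05 , -0.025]), 'finger_gap': np.float64(1.001)}
scene 50.81180898747331 314.77936461108555 201.98288378330784 [[0.1196, 0.6105, -0.7829, 1.2508], [0.9928, -0.0661, 0.1002, -0.0983], [0.0094, -0.7892, -0.614, 0.5916], [0.0, 0.0, 0.0, 1.0]]
top 49.14684285080809 317.14491502476966 204.41205074214375 [[-0.0084, -0.9964, 0.0842, 0.5084], [-0.9999, 0.0071, -0.0156, 0.0155], [0.015, -0.0843, -0.9963, 1.1119], [0.0, 0.0, 0.0, 1.0]]
wrist 62.63424444012534 324.07545527178365 197.34452543294373 [[0.304, -0.9121, -0.2751, 0.2599], [-0.9527, -0.2913, -0.0869, -0.5724], [-0.0009, 0.2885, -0.9575, 0.3735], [0.0, 0.0, 0.0, 1.0]]
```

View pics/top0.png

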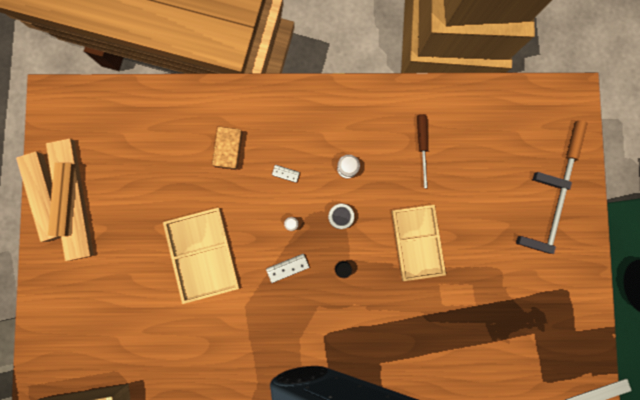

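View pics/scene0.png

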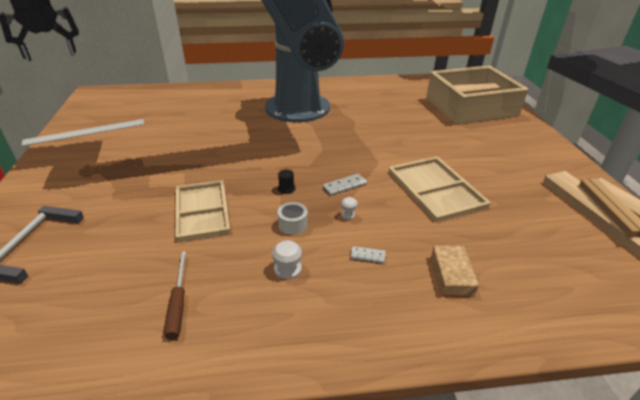

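Top view: large tray at about (201,255), small tray (418,242). The pieces are large hinge (288,268), small hinge (285,173), large knob (348,165), small knob (291,223) and stop (345,269). Bystanders are the tin (341,216), screwdriver (423,150) and block (228,147).

```bash
cat > h.py <<'E'
import cv2,numpy as np
from station import manip
def K(n):
    c=manip.get_calibration(n); return 200/np.tan(np.radians(c["vfov"]/2)),c["cx"],c["cy"],np.array(c["pose"])
def ray(n,uv,z,P=None):
    f,cx,cy,p=K(n); p=p if P is None else P
    uv=np.atleast_2d(np.array(uv,float))
    d=np.c_[(uv[:,0]-cx)/f,(uv[:,1]-cy)/f,np.ones(len(uv))]@p[:3,:3].T
    o=p[:3,3]; return o+d*((z-o[2])/d[:,2])[:,None]
def cloud(n,D,P=None):
    f,cx,cy,p=K(n); p=p if P is None else P
    v,u=np.mgrid[0:400,0:640]
    q=np.stack([(u-cx)/f*D,(v-cy)/f*D,D],-1)
    return q@p[:3,:3].T+p[:3,3]
E
python3 - <<'E'
from h import *
a=np.load("top0.npz"); im=a["im"];D=a["d"]
W=cloud("top",D); print("table z",np.median(W[200:350,300:330,2]),np.median(W[100:130,330:400,2]),np.median(W[150:250,110:150,2]),np.median(W[150:250,460:500,2]))
hsv=cv2.cvtColor(im,cv2.COLOR_RGB2HSV)
boxes=dict(lh=(262,250,315,287),sh=(268,160,304,186),lk=(330,148,366,184),sk=(278,212,304,236),ds=(330,256,360,282),tin=(324,200,360,234))
for k,(x0,y0,x1,y1) in boxes.items():
    z=W[y0:y1,x0:x1,2]; 
    s=hsv[y0:y1,x0:x1]; m=(s[...,1]<110)if k!="ds" else (s[...,2]<60)
    m=m.astype(np.uint8)
    n,l,st,c=cv2.connectedComponentsWithStats(m); i=1+np.argmax(st[1:,4]); 
    mm=l==i
    cn=cv2.findContours(mm.astype(np.uint8),0,1)[0][0]
    r=cv2.minAreaRect(cn); print(k,st[i],c[i]+[x0,y0],r, "zmax",np.percentile(z[mm],[50,95]),"xyz",np.round(np.median(W[y0:y1,x0:x1][mm],0),3))
out=im[130:310,150:460]; cv2.imwrite("pics/topz.png",cv2.resize(out,None,fx=2.55,fy=2.55,interpolation=cv2.INTER_CUBIC)[:,:,::-1])
E
```

```text
table z -0.0006128293166435261 -0.0005083263007240602 -0.0008606522512939474 -0.0003796668169239181
lh [  4   4  44  29 655] [287.22442748 267.86412214] ((25.184261322021484, 17.82030487060547), (15.803874969482422, 41.83565902709961), 67.52056884765625) zmax [0.01022524 0.01371314] xyz [0.443 0.075 0.01 ]
sh [  4   5  28  18 297] [285.33333333 173.31649832] ((17.37366485595703, 13.304271697998047), (26.3078556060791, 11.334449768066406), 17.35402488708496) zmax [0.01019189 0.01387474] xyz [0.682 0.079 0.01 ]
lk [  7   7  23  24 429] [347.86247086 166.03729604] ((18.0, 18.5), (23.0, 22.0), 90.0) zmax [0.05222446 0.05834666] xyz [ 0.692 -0.077  0.052]
sk [  6   5  15  14 162] [290.91358025 223.47530864] ((13.000001907348633, 11.499999046325684), (13.435027122497559, 13.435027122497559), 45.0) zmax [0.0400796  0.04433304] xyz [0.553 0.063 0.04 ]
ds [  5   5  18  17 232] [343.57327586 268.54741379] ((13.5, 13.0), (16.0, 17.0), 90.0) zmax [0.04317616 0.04701979] xyz [ 0.441 -0.065  0.043]
tin [  4   3  27  26 543] [341.02394107 215.83793738] ((17.000001907348633, 15.999999046325684), (25.45584487915039, 25.45584487915039), 45.0) zmax [0.03715944 0.04076436] xyz [ 0.57  -0.06   0.037]
```

View pics/topz.png

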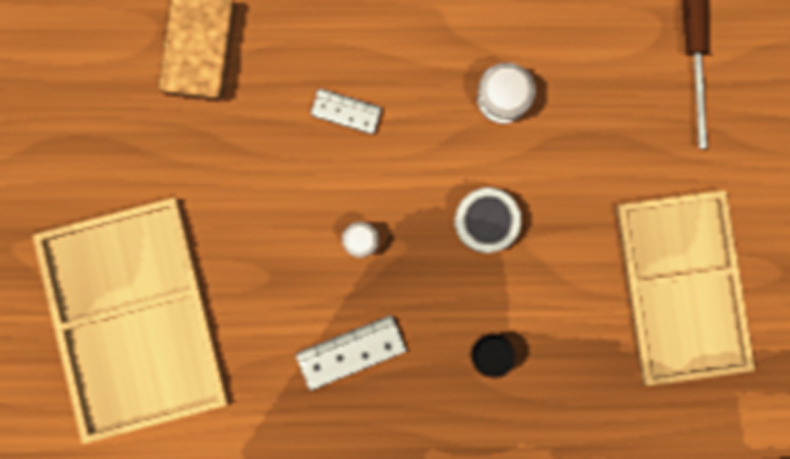

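View pics/wrist0.png

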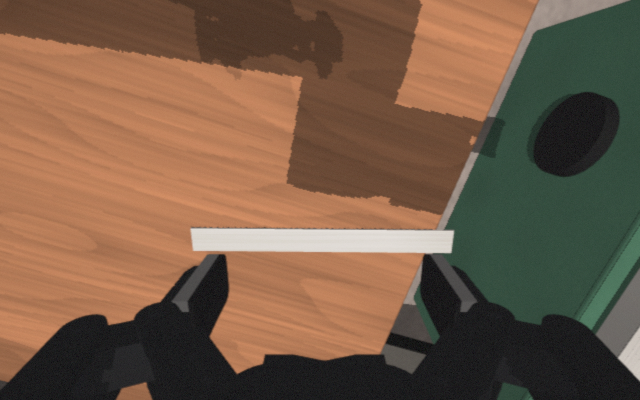

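Run:
```python
from h import *
a=np.load("top0.npz"); im=a["im"];D=a["d"]
W=cloud("top",D); hsv=cv2.cvtColor(im,cv2.COLOR_RGB2HSV)
for k,(x0,y0,x1,y1) in dict(L=(150,195,255,315),S=(380,192,460,295)).items():
    s=hsv[y0:y1,x0:x1]; print(k,s[60,40],s[3,3])
    m=((s[...,0]>15)&(s[...,1]<175)&(s[...,2]>80)).astype(np.uint8)
    m=cv2.morphologyEx(m,cv2.MORPH_OPEN,np.ones((3,3)))
    n,l,st,c=cv2.connectedComponentsWithStats(m); i=1+np.argmax(st[1:,4]); cn=cv2.findContours((l==i).astype(np.uint8),0,1)[0][0]
    p=cn[:,0]+[x0,y0]; w=ray("top",p,.016)[:,:2].astype(np.float32)
    r=cv2.minAreaRect(w*1000); print(k,r, cv2.boxPoints(r).round().tolist())
for k,(x0,y0,x1,y1,zc,lo) in dict(lh=(262,250,315,287,.012,.006),sh=(268,160,304,186,.012,.006),lk=(330,148,366,184,.046,.035),sk=(278,212,304,236,.037,.03),ds=(330,256,360,282,.045,.035),tin=(324,200,360,234,.038,.025),blk=(205,115,250,175,.031,.02)).items():
    q=W[y0:y1,x0:x1]; m=(q[...,2]>lo).astype(np.uint8)
    cn=max(cv2.findContours(m,0,1)[0],key=cv2.contourArea)
    p=cn[:,0]+[x0,y0]; w=ray("top",p,zc)[:,:2].astype(np.float32)*1000
    v,u=np.nonzero(m)
    r=cv2.minAreaRect(w); print(k,"rect",np.round(r[0]),np.round(r[1]),r[2],"circ",cv2.minEnclosingCircle(w),"mean",(1000*ray("top",np.c_[u+x0,v+y0],zc).mean(0)).round())
```

```text
L [ 18 135 217] [ 14 186 197]
L ((477.5896301269531, 289.1363525390625), (209.80316162109375, 145.11654663085938), 14.489068031311035) [[358.0, 333.0], [394.0, 193.0], [597.0, 245.0], [561.0, 386.0]]
S [ 22 114 245] [ 13 182 199]
S ((504.172607421875, -254.37608337402344), (179.3389892578125, 110.06228637695312), 7.463450908660889) [[408.0, -211.0], [422.0, -321.0], [600.0, -297.0], [586.0, -188.0]]
lh rect [443.  74.] [ 38. 100.] 21.569717407226562 circ ((443.5369567871094, 73.94831085205078), 51.77581024169922) mean [443.  74.  12.]
sh rect [682.  78.] [64. 28.] 72.40454864501953 circ ((682.6926879882812, 77.20755004882812), 33.662811279296875) mean [681.  78.  12.]
lk rect [694. -79.] [52. 52.] 89.2872314453125 circ ((694.752197265625, -79.58307647705078), 27.16998291015625) mean [695. -79.  46.]
sk rect [553.  62.] [31. 31.] 44.698543548583984 circ ((552.7874755859375, 62.68333435058594), 16.72607421875) mean [553.  63.  37.]
ds rect [439. -64.] [36. 34.] 89.47574615478516 circ ((438.2017822265625, -63.984439849853516), 19.99089813232422) mean [439. -65.  45.]
tin rect [570. -60.] [59. 59.] 89.54393005371094 circ ((571.1918334960938, -59.29618453979492), 32.00205993652344) mean [570. -60.  38.]
blk rect [745. 223.] [ 62. 101.] 82.45463562011719 circ ((744.2986450195312, 222.79946899414062), 56.93905258178711) mean [745. 223.  31.]
```

```bash
cat >> h.py <<'E'
from scipy.spatial.transform import Rotation as R
def plan(*targets):
    s=manip.sense(); M=R.from_quat(s["tool_rot"]).as_matrix(); p=s["tcp_pos"]
    ph=np.degrees(np.arctan2(M[1,0],M[0,0]))
    print("t %.1f p %s phi %.1f gap %.3f F %s q6 %.2f tilt %.3f"%(s["t"],np.round(p,4),ph,s["finger_gap"],np.round(s["force"],1),s["q"][5],np.degrees(np.arccos(-M[2,2]))))
    for x,y,z,phi in targets:
        d=M.T@(np.array([x,y,z])-p)/0.4
        dphi=(phi-ph+180)%360-180
        print((x,y,z,phi),"->",np.round(d,4).tolist(),"twist",round(-np.radians(dphi)/0.5,3))
def tray(n,x,y):
    c,a={"L":((.4776,.2891),14.49),"S":((.5042,-.2544),7.46)}[n]; a=np.radians(a)
    return c[0]+x*np.cos(a)-y*np.sin(a),c[1]+x*np.sin(a)+y*np.cos(a)
E
python3 -c "
from h import *
plan((.439,-.0645,.15,104.5))
for a in [('L',-.045,0),('L',.0555,.031),('L',.0555,-.034),('S',-.038,0),('S',.048,0)]: print(a,np.round(tray(*a),4))"
```

```text
t 0.1 p [ 0.1899 -0.5949  0.2416] phi 17.7 gap 1.005 F [-0.1 -0.4 -0.5] q6 -0.18 tilt 0.098
(0.439, -0.0645, 0.15, 104.5) -> [0.9962, -1.0736, 0.231] twist -3.03
('L', -0.045, 0) [0.434  0.2778]
('L', 0.0555, 0.031) [0.5236 0.333 ]
('L', 0.0555, -0.034) [0.5398 0.2701]
('S', -0.038, 0) [ 0.4665 -0.2593]
('S', 0.048, 0) [ 0.5518 -0.2482]
```

Call:
move_arm(deltas=[[0.5,-0.54,0.05,-1,100],[0.5,-0.54,0.05,-1,100],[0.5,-0.54,0.05,-1,100],[0.5,-0.54,0.05,-1,100],[0.5,-0.54,0.05,-1,100],[0.5,-0.54,0.05,-1,100],[0.5,-0.54,0.05,-1,100],[0.5,-0.54,0.05,-1,100]], force=40)

```text
t: 0.82
tcp_pos: [0.3151, -0.3207, 0.2213]
tool_rot: [0.918, 0.396, 0.0, -0.004]
force: [-0.7, -0.6, 0.2]
finger_gap: 0.997
```

```bash
python3 -c "
from h import *
plan((.439,-.0645,.15,104.5))"
```

```text
t 0.8 p [ 0.3151 -0.3207  0.2213] phi 46.6 gap 0.997 F [-0.7 -0.6  0.2] q6 -0.29 tilt 0.494
(0.439, -0.0645, 0.15, 104.5) -> [0.6775, -0.2135, 0.1828] twist -2.021
```

Call:
move_arm(deltas=[[0.67,-0.215,0.18,-1,100],[0.67,-0.215,0.18,-1,100],[0.67,-0.215,0.18,-1,100],[0.67,-0.215,0.18,-1,100],[0.67,-0.215,0.18,-1,100],[0.67,-0.215,0.18,-1,100],[0.67,-0.215,0.18,-1,100],[0.67,-0.215,0.18,-1,100]])

```text
t: 1.48
tcp_pos: [0.4385, -0.0699, 0.1489]
tool_rot: [0.791, 0.612, -0.0, -0.002]
force: [-0.4, -0.1, -0.0]
finger_gap: 1.003
```

```bash
python3 -c "
from h import *
plan((.439,-.0645,.07,104.5))"
```

```text
t 1.5 p [ 0.4385 -0.0699  0.1489] phi 75.4 gap 1.003 F [-0.4 -0.1 -0. ] q6 -0.16 tilt 0.193
(0.439, -0.0645, 0.07, 104.5) -> [0.013, -0.0015, 0.1973] twist -1.015
```

Call:
move_arm(deltas=[[0.013,0,0.17,-1,100],[0.013,0,0.17,-1,100],[0.013,0,0.17,-1,100],[0.013,0,0.17,-1,100],[0.013,0,0.17,-1,100],[0.013,0,0.17,-1,100],[0.013,0,0.17,-1,100],[0.013,0,0.17,-1,100]])

```text
t: 2.15
tcp_pos: [0.4393, -0.071, 0.0827]
tool_rot: [0.619, 0.785, 0.0, 0.001]
force: [0.2, -0.1, 0.9]
finger_gap: 1.002
```

```bash
python3 -c "
from h import *
plan((.439,-.0645,.028,104.5))
im,d=manip.snapshot('wrist'); cv2.imwrite('pics/w1.png',im[:,:,::-1])"
```

```text
t 2.1 p [ 0.4393 -0.071   0.0827] phi 103.5 gap 1.002 F [ 0.2 -0.1  0.9] q6 -0.65 tilt 0.062
(0.439, -0.0645, 0.028, 104.5) -> [0.0161, 0.003, 0.1368] twist -0.035
```

View pics/w1.png

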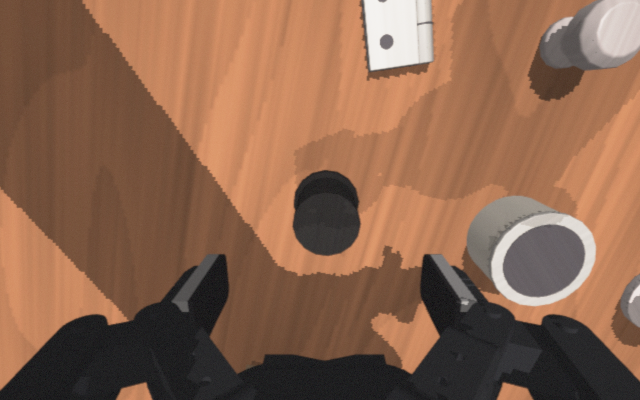

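Wrist view: the stop's top is at (326,224), centred between the fingers. The tin is well clear on the right at (545,260). Descending.

Call:
move_arm(deltas=[[0.016,0.003,0.07,-0.035,100],[0.016,0.003,0.137,-0.035,100],[0.016,0.003,0.137,-0.035,100],[0.016,0.003,0.137,-0.035,100],[0.016,0.003,0.137,-0.035,0],[0.016,0.003,0.137,-0.035,0],[0.016,0.003,0.137,-0.035,0],[0.016,0.003,0.137,-0.035,0]], force=40)

```text
t: 2.87
tcp_pos: [0.4393, -0.0644, 0.0287]
tool_rot: [0.611, 0.791, 0.0, 0.001]
force: [0.3, -0.1, 0.4]
finger_gap: 0.455
```

Call:
move_arm(deltas=[[0,0,0,0,0],[0,0,0,0,0],[0,0,0,0,0],[0,0,0,0,0],[0,0,-0.05,0,0],[0,0,-0.1,0,0],[0,0,-0.2,0,0],[0,0,-0.25,0,0]])

```text
t: 3.53
tcp_pos: [0.4393, -0.0642, 0.1304]
tool_rot: [0.611, 0.791, 0.0, 0.002]
force: [0.7, -0.3, -1.3]
finger_gap: 0.425
```

```bash
python3 -c "
from h import *
plan((.5398,.2701,.13,104.5))
im,d=manip.snapshot('wrist'); cv2.imwrite('pics/w2.png',im[:,:,::-1])"
```

```text
t 3.5 p [ 0.4393 -0.0642  0.1304] phi 104.6 gap 0.425 F [ 0.7 -0.3 -1.3] q6 -0.65 tilt 0.179
(0.5398, 0.2701, 0.13, 104.5) -> [0.7452, 0.4544, 0.0008] twist 0.005
```

View pics/w2.png

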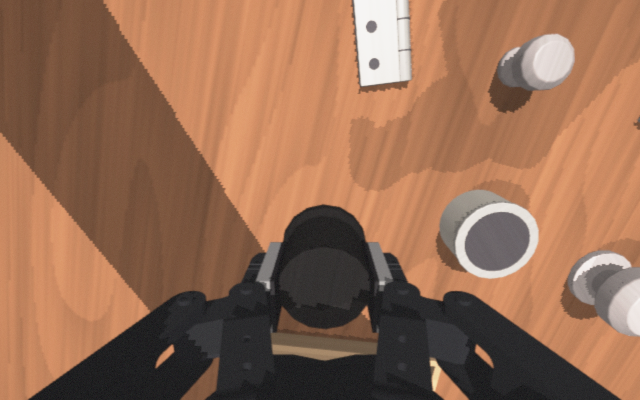

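Stop is held upright between the pads, around (324,270), and lifted. Carrying it to the large tray.

Call:
move_arm(deltas=[[0.745,0.454,0,0,0],[0.745,0.454,0,0,0],[0.745,0.454,0,0,0],[0.745,0.454,0,0,0],[0.745,0.454,0,0,0],[0.745,0.454,0,0,0],[0.745,0.454,0,0,0],[0.745,0.454,0,0,0]])

```text
t: 4.25
tcp_pos: [0.5342, 0.2573, 0.1275]
tool_rot: [0.611, 0.792, -0.0, -0.0]
force: [0.1, 0.6, -0.7]
finger_gap: 0.424
```

Call:
move_arm(deltas=[[0,0,0,0,0],[0,0,0,0,0],[0,0,0,0,0],[0,0,0,0,0],[0,0,0,0,0],[0,0,0,0,0],[0,0,0,0,0],[0,0,0,0,0]])

```text
t: 4.92
tcp_pos: [0.5346, 0.2544, 0.1276]
tool_rot: [0.612, 0.791, -0.0, -0.0]
force: [0.4, -0.3, -0.8]
finger_gap: 0.424
```

```bash
python3 -c "
from h import *
plan((.5398,.2701,.06,104.5),(.5398,.2701,.0335,104.5))
im,d=manip.snapshot('wrist'); cv2.imwrite('pics/w3.png',im[:,:,::-1])"
```

```text
t 4.9 p [0.5346 0.2544 0.1276] phi 104.6 gap 0.424 F [ 0.4 -0.3 -0.8] q6 0.00 tilt 0.006
(0.5398, 0.2701, 0.06, 104.5) -> [0.0347, 0.0223, 0.169] twist 0.002
(0.5398, 0.2701, 0.0335, 104.5) -> [0.0347, 0.0224, 0.2353] twist 0.002
```

View pics/w3.png

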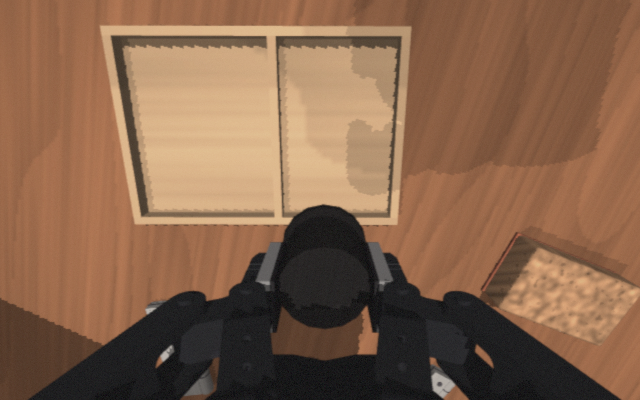

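Call:
move_arm(deltas=[[0.035,0.022,0.05,0,0],[0.035,0.022,0.1,0,0],[0.035,0.022,0.15,0,0],[0.035,0.022,0.2,0,0],[0.035,0.022,0.22,0,0],[0.035,0.022,0.235,0,0],[0.035,0.022,0.235,0,0],[0.035,0.022,0.235,0,0]])

```text
t: 5.63
tcp_pos: [0.5401, 0.271, 0.0341]
tool_rot: [0.611, 0.791, 0.001, 0.0]
force: [-0.3, -0.5, -1.1]
finger_gap: 0.425
```

```bash
python3 -c "
from h import *
plan((.5398,.2701,.0325,104.5))
for n in ['scene']:
  im,d=manip.snapshot(n); cv2.imwrite('pics/s4.png',cv2.resize(im[120:250,340:540],None,fx=4,fy=4)[:,:,::-1])"
```

```text
t 5.6 p [0.5401 0.271  0.0341] phi 104.6 gap 0.425 F [-0.3 -0.5 -1.1] q6 0.02 tilt 0.075
(0.5398, 0.2701, 0.0325, 104.5) -> [-0.002, -0.0014, 0.004] twist 0.005
```

View pics/s4.png

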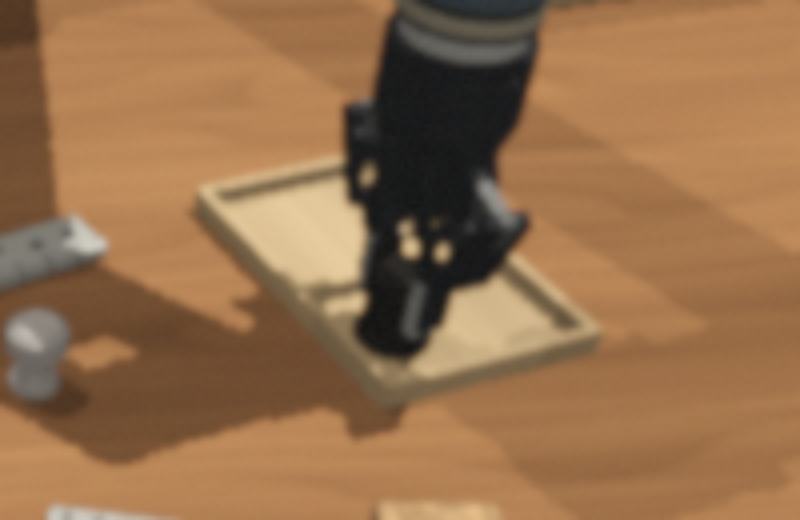

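The stop sits just above the short compartment's floor, at about (395,330) in the crop. Lowering 1.5 mm, releasing and rising.

Call:
move_arm(deltas=[[0,0,0.003,0,0],[0,0,0.003,0,60],[0,0,0.003,0,80],[0,0,0.003,0,80],[0,0,0.003,0,80],[0,0,-0.08,0,80],[0,0,-0.18,0,80],[0,0,-0.25,0,100]])

```text
t: 6.35
tcp_pos: [0.54, 0.2711, 0.1354]
tool_rot: [0.611, 0.791, 0.0, 0.0]
force: [1.1, 1.3, 0.6]
finger_gap: 0.916
```

```bash
python3 -c "
from h import *
plan((.6945,-.079,.13,104.5))"
```

```text
t 6.3 p [0.54   0.2711 0.1354] phi 104.6 gap 0.916 F [1.1 1.3 0.6] q6 0.02 tilt 0.060
(0.6945, -0.079, 0.13, 104.5) -> [-0.9445, 0.1524, 0.0137] twist 0.005
```

Call:
move_arm(deltas=[[-0.8,0.13,0,0,100],[-0.8,0.13,0,0,100],[-0.8,0.13,0,0,100],[-0.8,0.13,0,0,100],[-0.8,0.13,0,0,100],[-0.8,0.13,0,0,100],[-0.8,0.13,0,0,100],[-0.8,0.13,0,0,100]])

```text
t: 7.02
tcp_pos: [0.6719, -0.029, 0.1337]
tool_rot: [0.612, 0.791, 0.0, 0.001]
force: [0.2, 0.1, 0.1]
finger_gap: 1.002
```

```bash
python3 -c "
from h import *
plan((.6945,-.079,.10,104.5))
a,d=manip.snapshot('top'); cv2.imwrite('pics/t5.png',cv2.resize(a[190:310,150:270],None,fx=5,fy=5)[:,:,::-1])"
```

```text
t 7.0 p [ 0.6719 -0.029   0.1337] phi 104.5 gap 1.002 F [0.2 0.1 0.1] q6 -0.46 tilt 0.089
(0.6945, -0.079, 0.1, 104.5) -> [-0.1351, 0.0231, 0.0845] twist 0.002
```

View pics/t5.png

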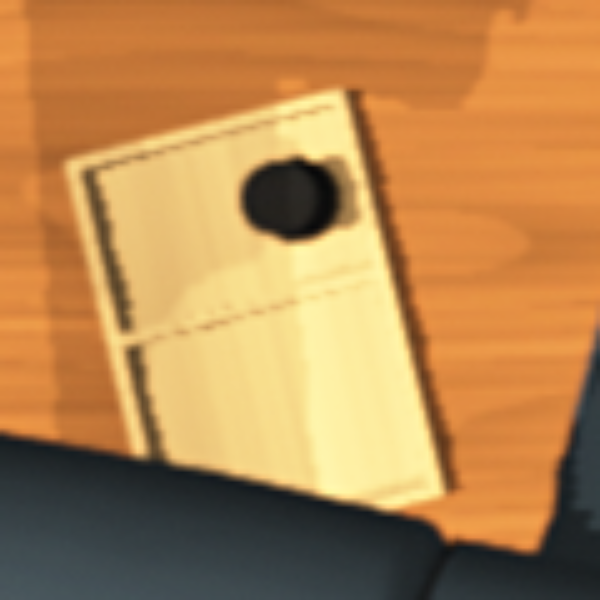

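The stop stands in the short compartment at (290,200) in the crop. Next is the large knob.

Call:
move_arm(deltas=[[-0.135,0.023,0,0,100],[-0.135,0.023,0,0,100],[-0.135,0.023,0.04,0,100],[-0.135,0.023,0.08,0,100],[-0.135,0.023,0.08,0,100],[-0.135,0.023,0.08,0,100],[-0.135,0.023,0.08,0,100],[-0.135,0.023,0.08,0,100]])

```text
t: 7.73
tcp_pos: [0.694, -0.0751, 0.1027]
tool_rot: [0.611, 0.792, 0.0, 0.001]
force: [-0.8, 0.0, -0.3]
finger_gap: 1.001
```

```bash
python3 -c "
from h import *
plan((.6945,-.079,.031,104.5))
im,d=manip.snapshot('wrist'); cv2.imwrite('pics/w6.png',im[:,:,::-1])"
```

```text
t 7.7 p [ 0.694  -0.0751  0.1027] phi 104.7 gap 1.001 F [-0.8  0.  -0.3] q6 -0.52 tilt 0.113
(0.6945, -0.079, 0.031, 104.5) -> [-0.0097, -0.0015, 0.1793] twist 0.006
```

View pics/w6.png

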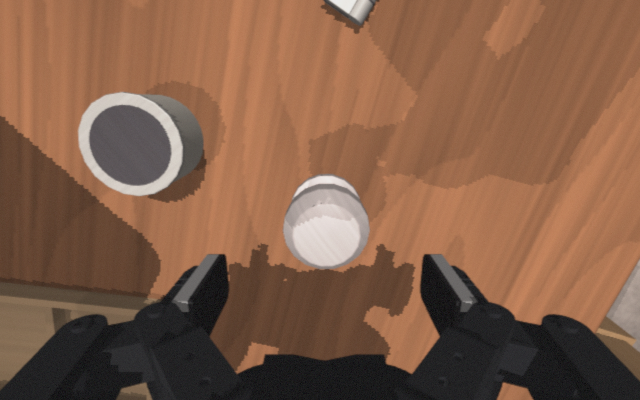

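Large knob's head is centred at column 326 between the fingers and the tin is clear at (130,145). Descending and gripping.

Call:
move_arm(deltas=[[-0.01,-0.001,0.08,0,100],[-0.01,-0.001,0.14,0,100],[-0.01,-0.001,0.18,0,100],[-0.01,-0.001,0.18,0,100],[-0.01,-0.001,0.18,0,100],[-0.01,-0.001,0.18,0,0],[-0.01,-0.001,0.18,0,0],[-0.01,-0.001,0.18,0,0]], force=50)

```text
t: 8.45
tcp_pos: [0.6956, -0.0797, 0.0319]
tool_rot: [0.611, 0.791, 0.001, 0.002]
force: [-4.4, 1.8, 15.9]
finger_gap: 0.613
```

Call:
move_arm(deltas=[[0,0,0,0,0],[0,0,0,0,0],[0,0,0,0,0],[0,0,-0.05,0,0],[0,0,-0.1,0,0],[0,0,-0.2,0,0],[0,0,-0.25,0,0],[0,0,-0.25,0,0]])

```text
t: 9.12
tcp_pos: [0.6976, -0.0803, 0.1358]
tool_rot: [0.611, 0.791, 0.002, 0.005]
force: [1.5, 0.3, -1.1]
finger_gap: 0.611
```

```bash
python3 -c "
from h import *
plan((.5236,.333,.13,104.5))
im,d=manip.snapshot('wrist'); cv2.imwrite('pics/w7.png',im[:,:,::-1])"
```

```text
t 9.1 p [ 0.6976 -0.0803  0.1358] phi 104.6 gap 0.611 F [ 1.5  0.3 -1.1] q6 -0.53 tilt 0.671
(0.5236, 0.333, 0.13, 104.5) -> [1.1098, -0.1595, 0.0063] twist 0.005
```

View pics/w7.png

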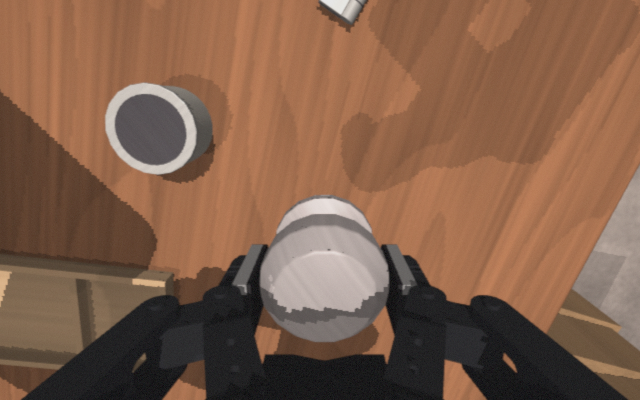

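Call:
move_arm(deltas=[[0.8,-0.115,0,0,0],[0.8,-0.115,0,0,0],[0.8,-0.115,0,0,0],[0.8,-0.115,0,0,0],[0.8,-0.115,0,0,0],[0.8,-0.115,0,0,0],[0.8,-0.115,0,0,0],[0.8,-0.115,0,0,0]])

```text
t: 9.83
tcp_pos: [0.5647, 0.221, 0.1273]
tool_rot: [0.611, 0.792, -0.002, -0.002]
force: [1.5, 0.3, -1.7]
finger_gap: 0.611
```

Call:
move_arm(deltas=[[0.31,-0.045,0,0,0],[0.31,-0.045,0,0,0],[0.31,-0.045,0,0,0],[0.31,-0.045,0,0,0],[0.31,-0.045,0,0,0],[0.31,-0.045,0,0,0],[0.31,-0.045,0,0,0],[0.31,-0.045,0,0,0]])

```text
t: 10.5
tcp_pos: [0.5203, 0.3324, 0.1289]
tool_rot: [0.612, 0.791, -0.001, -0.0]
force: [-0.3, 0.0, -1.3]
finger_gap: 0.607
```

```bash
python3 -c "
from h import *
plan((.5236,.333,.0365,104.5))"
```

```text
t 10.5 p [0.5203 0.3324 0.1289] phi 104.5 gap 0.607 F [-0.3  0.  -1.3] q6 0.13 tilt 0.068
(0.5236, 0.333, 0.0365, 104.5) -> [-0.0004, 0.0087, 0.231] twist 0.0
```

Call:
move_arm(deltas=[[0,0.009,0.05,0,0],[0,0.009,0.1,0,0],[0,0.009,0.15,0,0],[0,0.009,0.2,0,0],[0,0.009,0.22,0,0],[0,0.009,0.231,0,0],[0,0.009,0.231,0,0],[0,0.009,0.231,0,0]])

```text
t: 11.17
tcp_pos: [0.5243, 0.3346, 0.0378]
tool_rot: [0.612, 0.791, 0.001, 0.0]
force: [0.2, -0.3, -1.8]
finger_gap: 0.609
```

Call:
move_arm(deltas=[[0,0,0.002,0,0],[0,0,0.002,0,80],[0,0,0.002,0,100],[0,0,0.002,0,100],[0,0,0.002,0,100],[0,0,-0.08,0,100],[0,0,-0.18,0,100],[0,0,-0.25,0,100]])

```text
t: 11.83
tcp_pos: [0.5238, 0.3353, 0.1393]
tool_rot: [0.611, 0.791, 0.001, 0.0]
force: [0.9, 0.2, 0.3]
finger_gap: 1.003
```

```bash
python3 -c "
from h import *
plan((.443,.074,.10,111.57))
a,d=manip.snapshot('wrist'); cv2.imwrite('pics/w8.png',a[:,:,::-1])"
```

```text
t 11.8 p [0.5238 0.3353 0.1393] phi 104.6 gap 1.003 F [0.9 0.2 0.3] q6 0.13 tilt 0.093
(0.443, 0.074, 0.1, 111.57) -> [-0.5809, -0.3607, 0.0974] twist -0.242
```

View pics/w8.png

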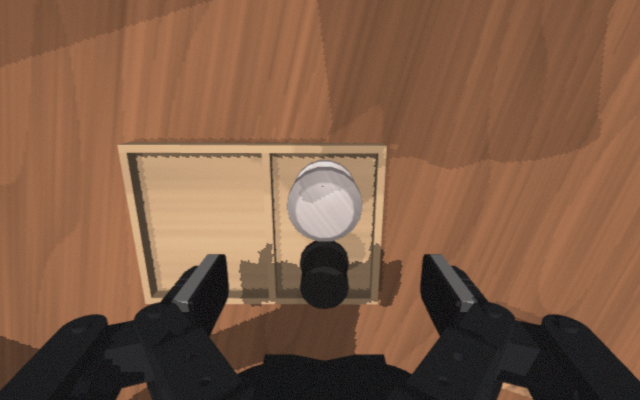

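Knob (325,205) and stop (325,275) both stand in the short compartment. Now the large hinge.

Call:
move_arm(deltas=[[-0.58,-0.36,0.08,-0.24,100],[-0.58,-0.36,0.08,-0.24,100],[-0.58,-0.36,0.08,-0.24,100],[-0.58,-0.36,0.08,-0.24,100],[-0.58,-0.36,0.08,-0.24,100],[-0.58,-0.36,0.08,-0.24,100],[-0.58,-0.36,0.08,-0.24,100],[-0.58,-0.36,0.08,-0.24,100]])

```text
t: 12.55
tcp_pos: [0.4403, 0.0707, 0.1047]
tool_rot: [0.565, 0.825, -0.001, -0.001]
force: [-0.1, 0.1, -0.4]
finger_gap: 0.998
```

```bash
python3 -c "
from h import *
plan((.443,.074,.05,111.57))
a,d=manip.snapshot('wrist'); cv2.imwrite('pics/w9.png',a[:,:,::-1])"
```

```text
t 12.6 p [0.4403 0.0707 0.1047] phi 111.2 gap 0.998 F [-0.1  0.1 -0.4] q6 -0.46 tilt 0.206
(0.443, 0.074, 0.05, 111.57) -> [0.0051, 0.0097, 0.1367] twist -0.012
```

View pics/w9.png

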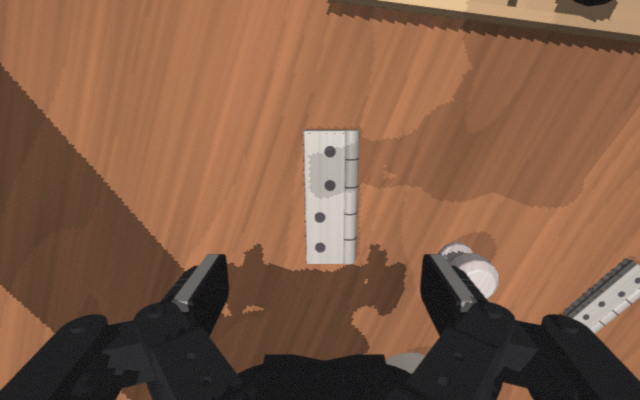

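Hinge is centred at (331,197) and lies parallel to the pads; the small knob is clear on the right at (470,270). Descending.

Call:
move_arm(deltas=[[0.005,0.01,0.06,-0.012,80],[0.005,0.01,0.12,-0.012,80],[0.005,0.01,0.17,-0.012,80],[0.005,0.01,0.2,-0.012,80],[0.005,0.01,0.215,-0.012,80],[0.005,0.01,0.225,-0.012,80],[0.005,0.01,0.225,-0.012,80],[0.005,0.01,0.225,-0.012,80]])

```text
t: 13.27
tcp_pos: [0.4461, 0.0778, 0.0155]
tool_rot: [0.56, 0.829, 0.0, 0.0]
force: [-0.8, 0.3, 0.8]
finger_gap: 0.803
```

```bash
python3 -c "
from h import *
plan((.443,.074,.012,111.57))
a,d=manip.snapshot('wrist'); cv2.imwrite('pics/w10.png',a[:,:,::-1])"
```

```text
t 13.3 p [0.4461 0.0778 0.0155] phi 111.9 gap 0.803 F [-0.8  0.3  0.8] q6 -0.46 tilt 0.064
(0.443, 0.074, 0.012, 111.57) -> [-0.0059, -0.0106, 0.0088] twist 0.012
```

View pics/w10.png

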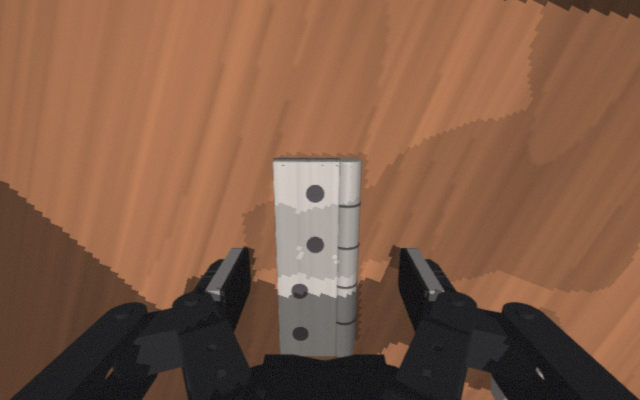

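Hinge is between the pads, slightly left of centre at about column 318. Correcting by 4 mm, lowering and closing.

Call:
move_arm(deltas=[[-0.006,-0.01,0.0,0.012,80],[-0.006,-0.01,0.005,0.012,60],[-0.006,-0.01,0.009,0.012,55],[-0.006,-0.01,0.009,0.012,50],[-0.006,-0.01,0.009,0.012,50],[-0.006,-0.01,0.009,0.012,50],[-0.006,-0.01,0.009,0.012,50],[-0.006,-0.01,0.009,0.012,50]])

```text
t: 13.98
tcp_pos: [0.4427, 0.0737, 0.0115]
tool_rot: [0.563, 0.827, 0.0, 0.0]
force: [-1.1, 0.3, 0.6]
finger_gap: 0.502
```

Call:
move_arm(deltas=[[0,0,0,0,40],[0,0,0,0,0],[0,0,0,0,0],[0,0,0,0,0],[0,0,0,0,0],[0,0,0,0,0],[0,0,0,0,0],[0,0,0,0,0]], force=60)

```text
t: 14.65
tcp_pos: [0.443, 0.0736, 0.012]
tool_rot: [0.563, 0.827, 0.0, 0.0]
force: [-0.5, 0.2, 4.6]
finger_gap: 0.419
```

```bash
python3 -c "
from h import *
plan((.443,.074,.012,111.57))
a,d=manip.snapshot('wrist'); cv2.imwrite('pics/w11.png',a[:,:,::-1])"
```

```text
t 14.7 p [0.443  0.0736 0.012 ] phi 111.5 gap 0.419 F [-0.5  0.2  4.6] q6 -0.46 tilt 0.061
(0.443, 0.074, 0.012, 111.57) -> [0.0009, 0.0003, 0.0] twist -0.002
```

View pics/w11.png

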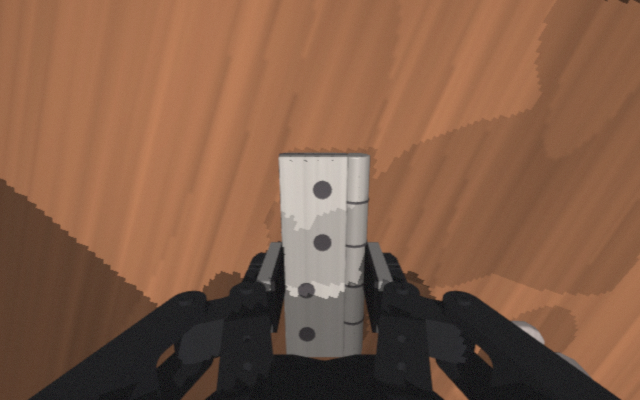

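Hinge gripped (gap 0.419, about 36 mm), near its middle. Lifting gently.

Call:
move_arm(deltas=[[0,0,-0.02,0,0],[0,0,-0.05,0,0],[0,0,-0.1,0,0],[0,0,-0.15,0,0],[0,0,-0.2,0,0],[0,0,-0.25,0,0],[0,0,-0.25,0,0],[0,0,-0.25,0,0]], force=80)

```text
t: 15.37
tcp_pos: [0.4431, 0.0737, 0.1124]
tool_rot: [0.563, 0.827, 0.001, 0.001]
force: [0.4, -0.2, -1.8]
finger_gap: 0.412
```

```bash
python3 -c "
from h import *
plan((.434,.2778,.11,104.5))
a,d=manip.snapshot('wrist'); cv2.imwrite('pics/w12.png',a[:,:,::-1])
a,d=manip.snapshot('scene'); cv2.imwrite('pics/s12.png',cv2.resize(a[80:230,260:460],None,fx=4,fy=4)[:,:,::-1])"
```

```text
t 15.4 p [0.4431 0.0737 0.1124] phi 111.5 gap 0.412 F [ 0.4 -0.2 -1.8] q6 -0.46 tilt 0.135
(0.434, 0.2778, 0.11, 104.5) -> [0.483, 0.1661, 0.0058] twist 0.245
```

View pics/w12.png

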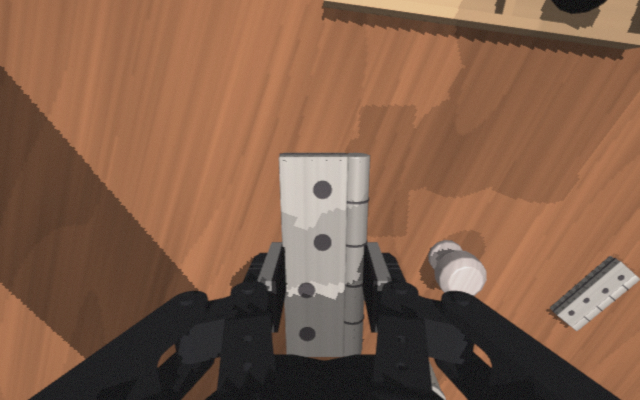

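View pics/s12.png

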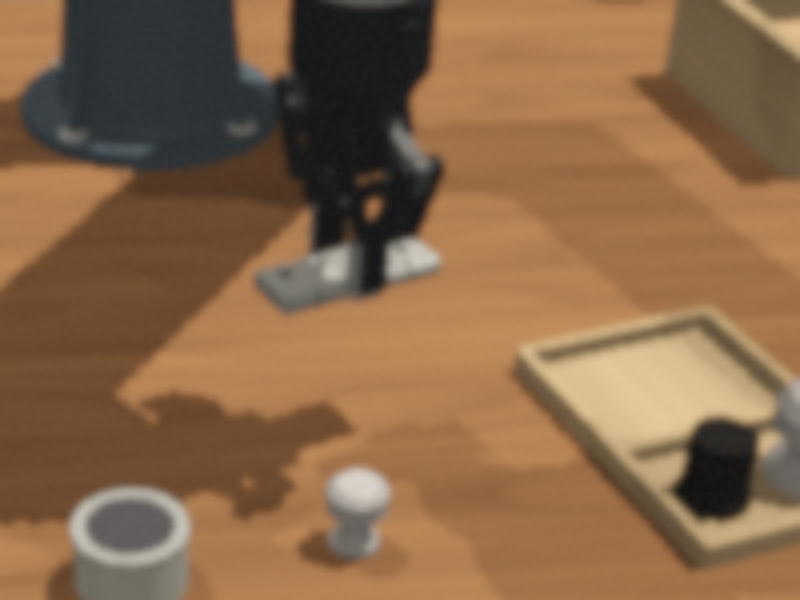

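Hinge hangs level in the grip, unchanged in the wrist view. Moving over the long compartment.

Call:
move_arm(deltas=[[0.08,0.03,0,0.1,0],[0.17,0.06,0,0.2,0],[0.26,0.09,0,0.24,0],[0.34,0.12,0,0.24,0],[0.41,0.145,0,0.24,0],[0.46,0.16,0,0.24,0],[0.483,0.166,0,0.24,0],[0.483,0.166,0,0.24,0]])

```text
t: 16.13
tcp_pos: [0.4325, 0.2792, 0.1101]
tool_rot: [0.61, 0.792, -0.001, -0.001]
force: [-0.5, -1.6, -2.5]
finger_gap: 0.41
```

```bash
python3 -c "
from h import *
plan((.434,.2778,.0175,104.5))
a,d=manip.snapshot('wrist'); cv2.imwrite('pics/w13.png',a[:,:,::-1])"
```

```text
t 16.1 p [0.4325 0.2792 0.1101] phi 104.8 gap 0.410 F [-0.5 -1.6 -2.5] q6 0.10 tilt 0.137
(0.434, 0.2778, 0.0175, 104.5) -> [-0.0043, 0.0034, 0.2315] twist 0.011
```

View pics/w13.png

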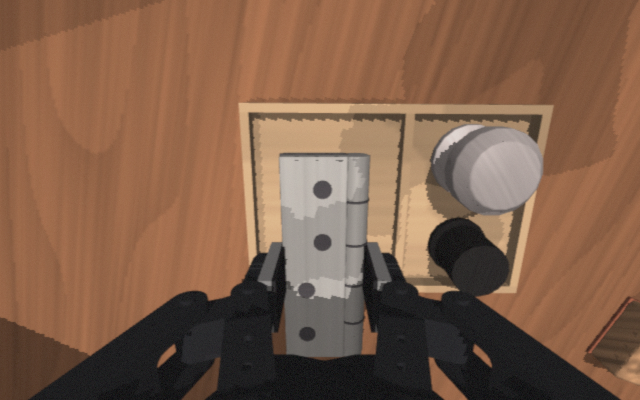

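Call:
move_arm(deltas=[[-0.004,0.003,0.05,0.01,0],[-0.004,0.003,0.1,0.01,0],[-0.004,0.003,0.14,0.01,0],[-0.004,0.003,0.18,0.01,0],[-0.004,0.003,0.2,0.01,0],[-0.004,0.003,0.22,0.01,0],[-0.004,0.003,0.23,0.01,0],[-0.004,0.003,0.23,0.01,0]])

```text
t: 16.85
tcp_pos: [0.4351, 0.2758, 0.0189]
tool_rot: [0.614, 0.79, -0.001, -0.0]
force: [-0.5, -0.9, -2.2]
finger_gap: 0.409
```

```bash
python3 -c "
from h import *
plan((.434,.2778,.0165,104.5))
a,d=manip.snapshot('scene'); cv2.imwrite('pics/s14.png',cv2.resize(a[110:250,340:540],None,fx=4,fy=4)[:,:,::-1])"
```

```text
t 16.9 p [0.4351 0.2758 0.0189] phi 104.3 gap 0.409 F [-0.5 -0.9 -2.2] q6 0.10 tilt 0.079
(0.434, 0.2778, 0.0165, 104.5) -> [0.0055, -0.0013, 0.006] twist -0.007
```

View pics/s14.png

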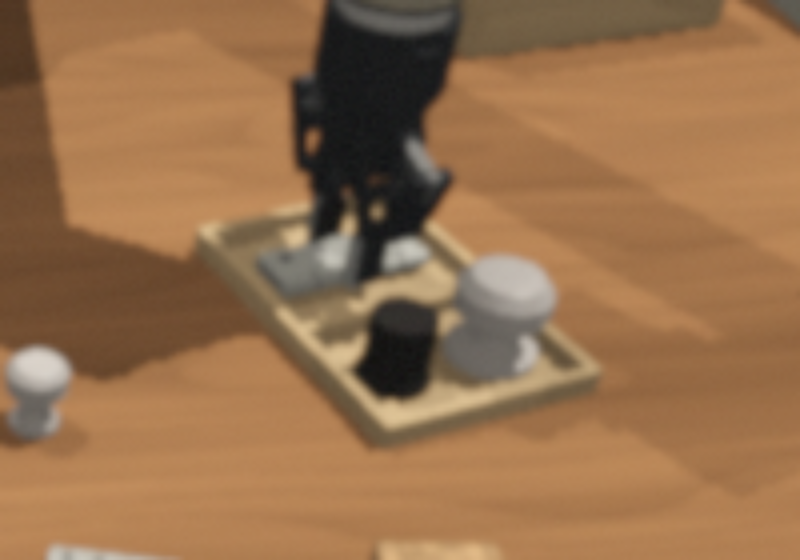

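Hinge is within the long compartment, just above the floor. Lowering 2 mm, releasing to 60 % and rising.

Call:
move_arm(deltas=[[0.005,-0.001,0.005,0,0],[0.005,-0.001,0.005,0,0],[0.005,-0.001,0.005,0,50],[0.005,-0.001,0.005,0,57],[0.005,-0.001,0.005,0,57],[0.005,-0.001,0,0,57],[0.005,-0.001,-0.1,0,57],[0.005,-0.001,-0.2,0,57]])

```text
t: 17.57
tcp_pos: [0.4322, 0.2775, 0.0976]
tool_rot: [0.613, 0.79, -0.004, -0.002]
force: [0.8, 1.2, 0.3]
finger_gap: 0.57
```

```bash
python3 -c "
from h import *
plan((.553,.0627,.12,97.5))
a,d=manip.snapshot('wrist'); cv2.imwrite('pics/w15.png',a[:,:,::-1])"
```

```text
t 17.6 p [0.4322 0.2775 0.0976] phi 104.3 gap 0.570 F [0.8 1.2 0.3] q6 0.10 tilt 0.488
(0.553, 0.0627, 0.12, 97.5) -> [-0.5951, 0.1591, -0.0569] twist 0.239
```

View pics/w15.png

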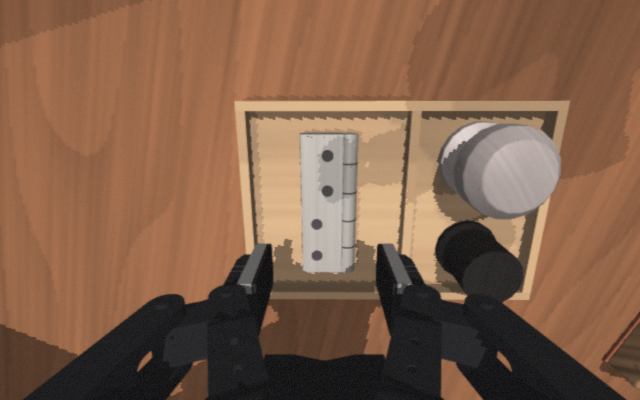

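Large hinge lies flat in the long compartment at (330,200). Now the small knob.

Call:
move_arm(deltas=[[-0.1,0.03,-0.04,0.239,70],[-0.2,0.06,-0.057,0.239,70],[-0.3,0.08,-0.057,0.239,70],[-0.4,0.107,-0.057,0.239,70],[-0.48,0.128,-0.057,0.239,70],[-0.55,0.147,-0.057,0.239,70],[-0.595,0.159,-0.057,0.239,70],[-0.595,0.159,-0.057,0.239,70]])

```text
t: 18.28
tcp_pos: [0.5582, 0.0598, 0.1229]
tool_rot: [0.661, 0.75, 0.001, 0.002]
force: [0.0, -0.4, 0.2]
finger_gap: 0.7
```

```bash
python3 -c "
from h import *
plan((.553,.0627,.07,97.5))
a,d=manip.snapshot('wrist'); cv2.imwrite('pics/w16.png',a[:,:,::-1])"
```

```text
t 18.3 p [0.5582 0.0598 0.1229] phi 97.3 gap 0.700 F [ 0.  -0.4  0.2] q6 -0.22 tilt 0.285
(0.553, 0.0627, 0.07, 97.5) -> [0.0092, -0.0126, 0.1322] twist -0.009
```

View pics/w16.png

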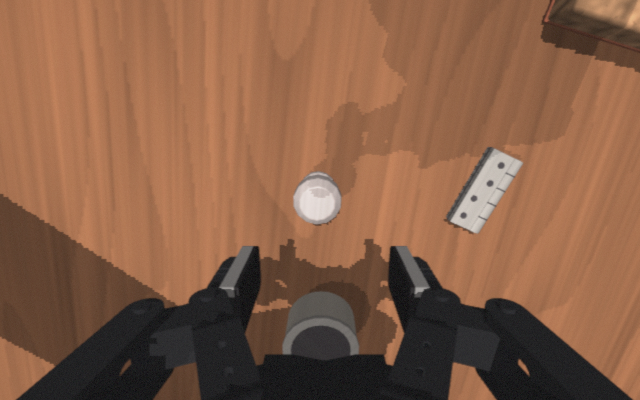

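Small knob is at (318,198), 6 px left of centre, which matches the 5 mm correction. The tin (320,330) is well behind.

Call:
move_arm(deltas=[[0.009,-0.0125,0.05,0,70],[0.009,-0.0125,0.1,0,70],[0.009,-0.0125,0.132,0,70],[0.009,-0.0125,0.132,0,70],[0.009,-0.0125,0.132,0,70],[0.009,-0.0125,0.132,0,70],[0.009,-0.0125,0.132,0,70],[0.009,-0.0125,0.132,0,70]])

```text
t: 19.0
tcp_pos: [0.5501, 0.0667, 0.0706]
tool_rot: [0.659, 0.752, 0.001, 0.001]
force: [0.9, 0.9, 0.6]
finger_gap: 0.702
```

```bash
python3 -c "
from h import *
plan((.553,.0627,.024,97.5))
a,d=manip.snapshot('wrist'); cv2.imwrite('pics/w17.png',a[:,:,::-1])"
```

```text
t 19.0 p [0.5501 0.0667 0.0706] phi 97.5 gap 0.702 F [0.9 0.9 0.6] q6 -0.21 tilt 0.112
(0.553, 0.0627, 0.024, 97.5) -> [-0.0108, 0.0057, 0.1164] twist 0.001
```

View pics/w17.png

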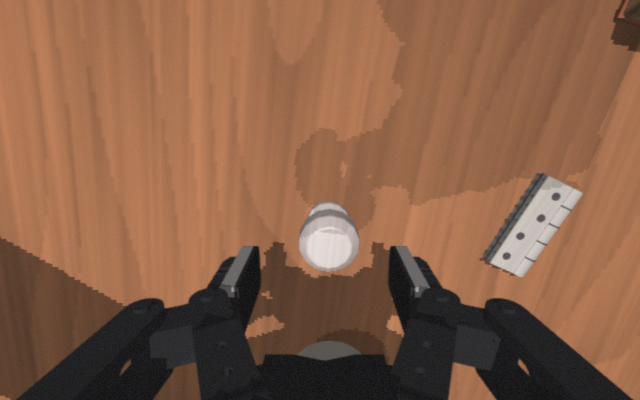

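Knob now at column 329, so it needs 2–4 mm the other way, as planned. Descending and gripping.

Call:
move_arm(deltas=[[-0.011,0.006,0.05,0,70],[-0.011,0.006,0.09,0,70],[-0.011,0.006,0.116,0,70],[-0.011,0.006,0.116,0,70],[-0.011,0.006,0.116,0,70],[-0.011,0.006,0.116,0,0],[-0.011,0.006,0.116,0,0],[-0.011,0.006,0.116,0,0]], force=40)

```text
t: 19.72
tcp_pos: [0.5531, 0.0625, 0.0242]
tool_rot: [0.659, 0.752, 0.001, 0.001]
force: [-0.4, 0.5, 2.6]
finger_gap: 0.378
```

Call:
move_arm(deltas=[[0,0,0,0,0],[0,0,0,0,0],[0,0,0,0,0],[0,0,-0.05,0,0],[0,0,-0.1,0,0],[0,0,-0.2,0,0],[0,0,-0.25,0,0],[0,0,-0.25,0,0]])

```text
t: 20.38
tcp_pos: [0.5555, 0.0623, 0.1276]
tool_rot: [0.659, 0.752, 0.003, 0.004]
force: [0.8, -0.1, -0.2]
finger_gap: 0.38
```

```bash
python3 -c "
from h import *
plan((.5518,-.2482,.12,97.5))
a,d=manip.snapshot('wrist'); cv2.imwrite('pics/w18.png',a[:,:,::-1])"
```

```text
t 20.4 p [0.5555 0.0623 0.1276] phi 97.5 gap 0.380 F [ 0.8 -0.1 -0.2] q6 -0.22 tilt 0.546
(0.5518, -0.2482, 0.12, 97.5) -> [-0.7683, -0.111, 0.0195] twist 0.001
```

View pics/w18.png

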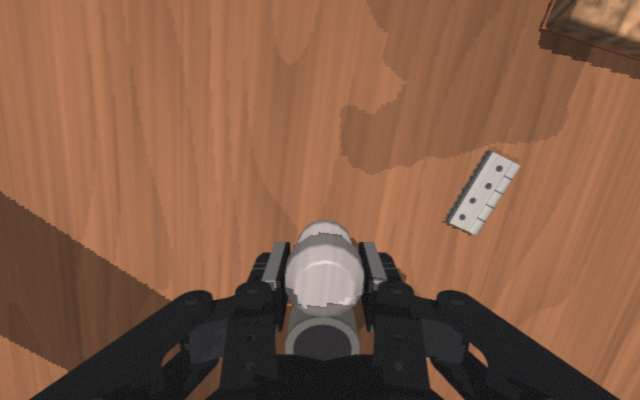

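Small knob held upright at (324,275). Carrying it to the small tray.

Call:
move_arm(deltas=[[-0.1,-0.014,0,0,0],[-0.2,-0.029,0,0,0],[-0.3,-0.043,0,0,0],[-0.4,-0.058,0,0,0],[-0.5,-0.072,0,0,0],[-0.6,-0.087,0,0,0],[-0.7,-0.101,0,0,0],[-0.768,-0.111,0,0,0]])

```text
t: 21.1
tcp_pos: [0.5476, -0.2515, 0.1214]
tool_rot: [0.66, 0.751, -0.0, -0.001]
force: [1.0, -0.2, -0.7]
finger_gap: 0.378
```

Call:
move_arm(deltas=[[0,0,0,0,0],[0,0,0,0,0],[0,0,0,0,0],[0,0,0,0,0],[0,0,0,0,0],[0,0,0,0,0],[0,0,0,0,0],[0,0,0,0,0]])

```text
t: 21.77
tcp_pos: [0.5488, -0.2472, 0.1232]
tool_rot: [0.659, 0.752, 0.0, 0.0]
force: [-0.2, -0.6, 0.2]
finger_gap: 0.379
```

```bash
python3 -c "
from h import *
plan((.5518,-.2482,.029,97.5))
a,d=manip.snapshot('wrist'); cv2.imwrite('pics/w19.png',a[:,:,::-1])"
```

```text
t 21.8 p [ 0.5488 -0.2472  0.1232] phi 97.6 gap 0.379 F [-0.2 -0.6  0.2] q6 -0.74 tilt 0.008
(0.5518, -0.2482, 0.029, 97.5) -> [-0.0033, 0.0071, 0.2356] twist 0.003
```

View pics/w19.png

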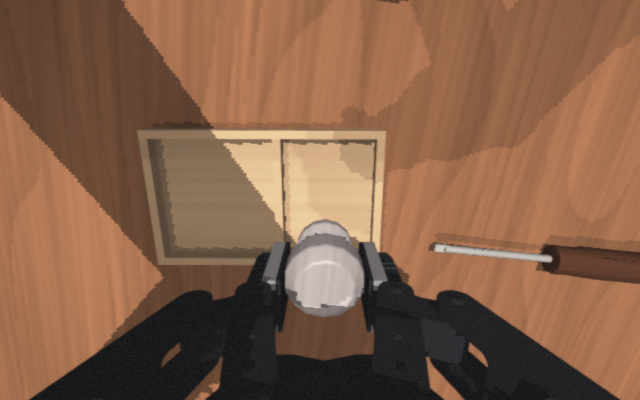

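Call:
move_arm(deltas=[[-0.003,0.007,0.05,0,0],[-0.003,0.007,0.1,0,0],[-0.003,0.007,0.15,0,0],[-0.003,0.007,0.2,0,0],[-0.003,0.007,0.22,0,0],[-0.003,0.007,0.235,0,0],[-0.003,0.007,0.235,0,0],[-0.003,0.007,0.235,0,0]])

```text
t: 22.48
tcp_pos: [0.5521, -0.2491, 0.0297]
tool_rot: [0.659, 0.752, 0.0, 0.001]
force: [0.2, 0.2, -1.3]
finger_gap: 0.378
```

```bash
python3 -c "
from h import *
plan((.5518,-.2482,.0285,97.5))
a,d=manip.snapshot('scene'); cv2.imwrite('pics/s20.png',cv2.resize(a[140:260,140:300],None,fx=5,fy=5)[:,:,::-1])"
```

```text
t 22.5 p [ 0.5521 -0.2491  0.0297] phi 97.5 gap 0.378 F [ 0.2  0.2 -1.3] q6 -0.74 tilt 0.076
(0.5518, -0.2482, 0.0285, 97.5) -> [0.0023, -0.0003, 0.003] twist 0.0
```

View pics/s20.png

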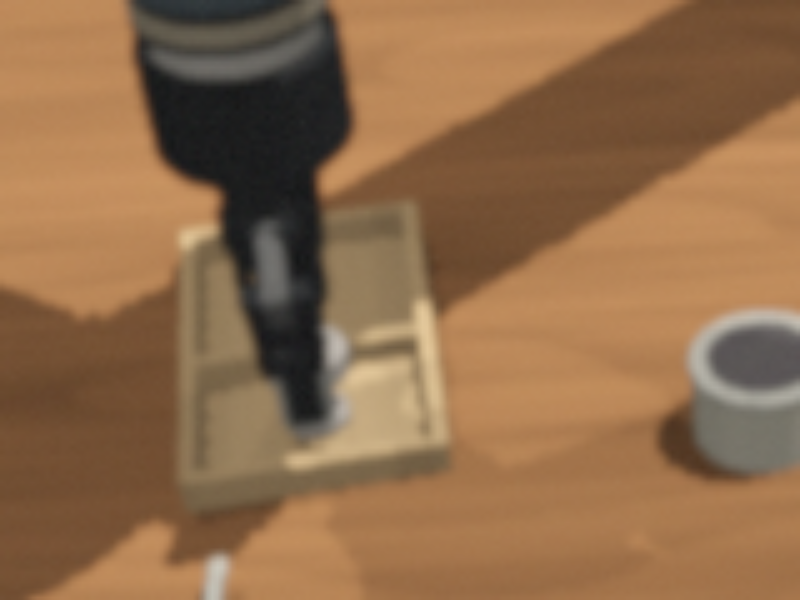

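Knob is in the short compartment at about (315,400) in the crop, nearly on the floor. Releasing.

Call:
move_arm(deltas=[[0,0,0.003,0,0],[0,0,0.003,0,55],[0,0,0.003,0,60],[0,0,0.003,0,60],[0,0,0.0,0,60],[0,0,-0.08,0,60],[0,0,-0.18,0,60],[0,0,-0.25,0,60]])

```text
t: 23.2
tcp_pos: [0.5519, -0.2491, 0.1311]
tool_rot: [0.659, 0.752, 0.0, 0.001]
force: [0.7, 0.0, 0.4]
finger_gap: 0.602
```

```bash
python3 -c "
from h import *
plan((.682,.078,.13,72.4))
a,d=manip.snapshot('wrist'); cv2.imwrite('pics/w21.png',a[:,:,::-1])"
```

```text
t 23.2 p [ 0.5519 -0.2491  0.1311] phi 97.5 gap 0.602 F [0.7 0.  0.4] q6 -0.74 tilt 0.065
(0.682, 0.078, 0.13, 72.4) -> [0.7682, 0.4292, 0.0027] twist 0.876
```

View pics/w21.png

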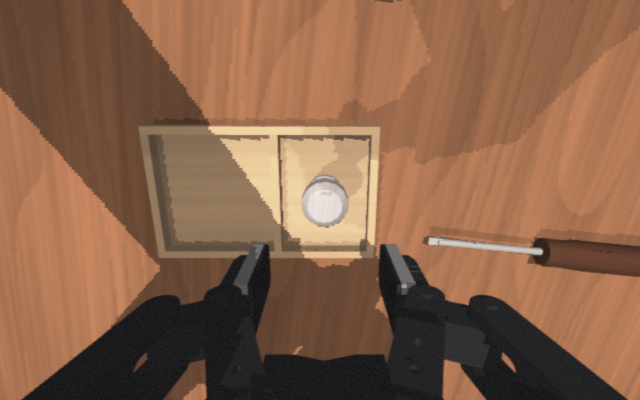

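Small knob stands in the short compartment at (325,203). Last is the small hinge.

Call:
move_arm(deltas=[[0.09,0.05,0,0.2,70],[0.18,0.1,0,0.4,70],[0.27,0.15,0,0.6,70],[0.36,0.2,0,0.8,70],[0.45,0.25,0,0.876,70],[0.54,0.3,0,0.876,70],[0.63,0.35,0,0.876,70],[0.7,0.39,0,0.876,70]])

```text
t: 23.92
tcp_pos: [0.6701, 0.0525, 0.1291]
tool_rot: [0.806, 0.591, 0.0, -0.0]
force: [1.6, -0.6, -0.6]
finger_gap: 0.7
```

Call:
move_arm(deltas=[[0.06,0.06,0,0,70],[0.06,0.06,0,0,70],[0.06,0.06,0,0,70],[0.06,0.06,0,0,70],[0.06,0.06,0,0,70],[0.06,0.06,0,0,70],[0.06,0.06,0,0,70],[0.06,0.06,0,0,70]])

```text
t: 24.58
tcp_pos: [0.6994, 0.0639, 0.1293]
tool_rot: [0.807, 0.59, -0.0, -0.0]
force: [0.6, 0.2, -0.2]
finger_gap: 0.701
```

```bash
python3 -c "
from h import *
plan((.682,.078,.07,72.4))
a,d=manip.snapshot('wrist'); cv2.imwrite('pics/w22.png',a[:,:,::-1])"
```

```text
t 24.6 p [0.6994 0.0639 0.1293] phi 72.3 gap 0.701 F [ 0.6  0.2 -0.2] q6 0.24 tilt 0.013
(0.682, 0.078, 0.07, 72.4) -> [0.0204, -0.052, 0.1482] twist -0.002
```

View pics/w22.png

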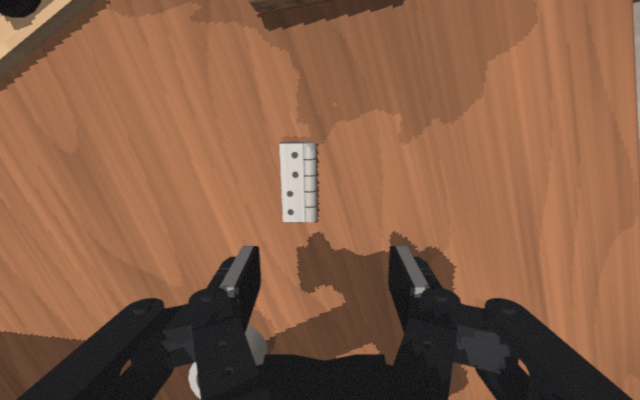

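Small hinge at (299,182), parallel to the pads and about 20 mm left of the TCP, as computed.

Call:
move_arm(deltas=[[0.02,-0.052,0,0,70],[0.02,-0.052,0.05,0,70],[0.02,-0.052,0.1,0,70],[0.02,-0.052,0.148,0,70],[0.02,-0.052,0.148,0,70],[0.02,-0.052,0.148,0,70],[0.02,-0.052,0.148,0,70],[0.02,-0.052,0.148,0,70]])

```text
t: 25.3
tcp_pos: [0.6835, 0.0786, 0.0715]
tool_rot: [0.807, 0.591, 0.001, 0.001]
force: [0.4, 0.1, -0.3]
finger_gap: 0.699
```

```bash
python3 -c "
from h import *
plan((.682,.078,.012,72.4))
a,d=manip.snapshot('wrist'); cv2.imwrite('pics/w23.png',a[:,:,::-1])"
```

```text
t 25.3 p [0.6835 0.0786 0.0715] phi 72.4 gap 0.699 F [ 0.4  0.1 -0.3] q6 0.26 tilt 0.171
(0.682, 0.078, 0.012, 72.4) -> [-0.0026, -0.0037, 0.1488] twist 0.0
```

View pics/w23.png

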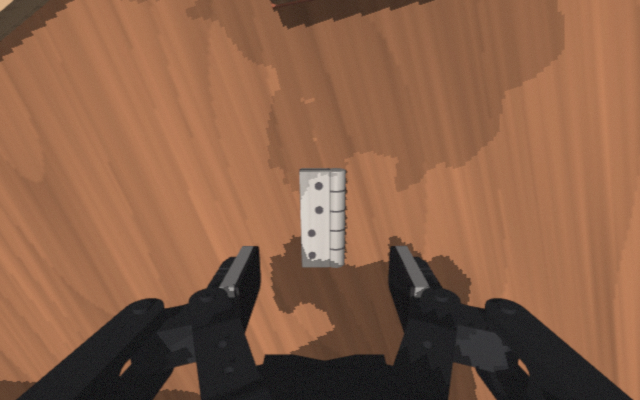

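Hinge is centred at (324,218). Descending to 12 mm, and closing after that.

Call:
move_arm(deltas=[[-0.0025,-0.0035,0.05,0,65],[-0.0025,-0.0035,0.09,0,60],[-0.0025,-0.0035,0.12,0,60],[-0.0025,-0.0035,0.135,0,55],[-0.0025,-0.0035,0.145,0,50],[-0.0025,-0.0035,0.147,0,45],[-0.0025,-0.0035,0.147,0,42],[-0.0025,-0.0035,0.147,0,42]], force=60)

```text
t: 26.02
tcp_pos: [0.6814, 0.0782, 0.0119]
tool_rot: [0.807, 0.591, 0.001, 0.0]
force: [1.2, -0.3, -1.0]
finger_gap: 0.42
```

```bash
python3 -c "
from h import *
plan((.682,.078,.012,72.4))"
```

```text
t 26.0 p [0.6814 0.0782 0.0119] phi 72.4 gap 0.420 F [ 1.2 -0.3 -1. ] q6 0.26 tilt 0.090
(0.682, 0.078, 0.012, 72.4) -> [-0.0001, 0.0017, -0.0002] twist 0.001
```

Call:
move_arm(deltas=[[0,0,0,0,35],[0,0,0,0,0],[0,0,0,0,0],[0,0,0,0,0],[0,0,0,0,0],[0,0,-0.01,0,0],[0,0,-0.03,0,0],[0,0,-0.06,0,0]])

```text
t: 26.68
tcp_pos: [0.6793, 0.0783, 0.0343]
tool_rot: [0.807, 0.591, -0.001, -0.001]
force: [-0.6, -0.4, -2.1]
finger_gap: 0.3
```

Call:
move_arm(deltas=[[0,0,-0.05,0,0],[0,0,-0.1,0,0],[0,0,-0.15,0,0],[0,0,-0.2,0,0],[0,0,-0.2,0,0],[0,0,-0.2,0,0],[0,0,-0.2,0,0],[0,0,-0.2,0,0]])

```text
t: 27.35
tcp_pos: [0.6794, 0.0782, 0.1135]
tool_rot: [0.807, 0.591, -0.001, -0.001]
force: [-0.0, -0.7, -1.6]
finger_gap: 0.307
```

```bash
python3 -c "
from h import *
plan((.4665,-.2593,.12,97.5))
a,d=manip.snapshot('wrist'); cv2.imwrite('pics/w24.png',a[:,:,::-1])"
```

```text
t 27.4 p [0.6794 0.0782 0.1135] phi 72.4 gap 0.307 F [-0.  -0.7 -1.6] q6 0.26 tilt 0.186
(0.4665, -0.2593, 0.12, 97.5) -> [-0.9653, -0.2524, -0.0147] twist -0.876
```

View pics/w24.png

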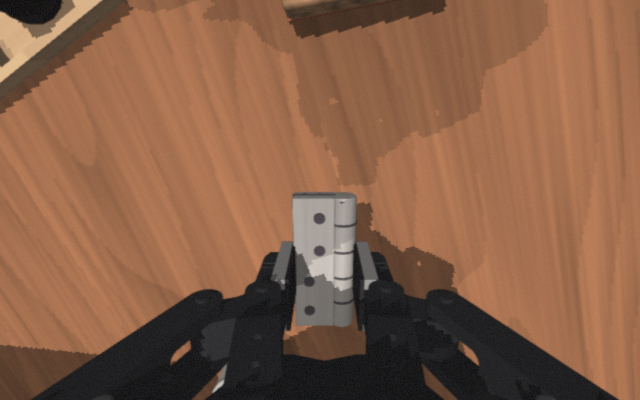

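Small hinge held level at (324,260). Carrying it to the small tray's long compartment.

Call:
move_arm(deltas=[[-0.09,-0.023,-0.015,-0.15,0],[-0.18,-0.046,-0.015,-0.3,0],[-0.27,-0.07,-0.015,-0.45,0],[-0.36,-0.094,-0.015,-0.6,0],[-0.45,-0.117,-0.015,-0.75,0],[-0.54,-0.14,-0.015,-0.876,0],[-0.63,-0.164,-0.015,-0.876,0],[-0.7,-0.183,-0.015,-0.876,0]])

```text
t: 28.07
tcp_pos: [0.5242, -0.1683, 0.1201]
tool_rot: [0.66, 0.752, -0.0, -0.001]
force: [0.5, -0.2, -0.5]
finger_gap: 0.307
```

```bash
python3 -c "
from h import *
plan((.4665,-.2593,.12,97.5))"
```

```text
t 28.1 p [ 0.5242 -0.1683  0.1201] phi 97.5 gap 0.307 F [ 0.5 -0.2 -0.5] q6 -0.64 tilt 0.143
(0.4665, -0.2593, 0.12, 97.5) -> [-0.2069, -0.1724, 0.0003] twist -0.001
```

Call:
move_arm(deltas=[[-0.06,-0.05,0,0,0],[-0.12,-0.1,0,0,0],[-0.17,-0.14,0,0,0],[-0.2,-0.168,0,0,0],[-0.2,-0.168,0,0,0],[-0.2,-0.168,0,0,0],[-0.2,-0.168,0,0,0],[-0.2,-0.168,0,0,0]])

```text
t: 28.73
tcp_pos: [0.4704, -0.2536, 0.1207]
tool_rot: [0.659, 0.752, 0.0, -0.001]
force: [0.3, -0.4, -1.3]
finger_gap: 0.304
```

```bash
python3 -c "
from h import *
plan((.4665,-.2593,.017,97.5))
a,d=manip.snapshot('wrist'); cv2.imwrite('pics/w25.png',a[:,:,::-1])"
```

```text
t 28.7 p [ 0.4704 -0.2536  0.1207] phi 97.6 gap 0.304 F [ 0.3 -0.4 -1.3] q6 -0.84 tilt 0.060
(0.4665, -0.2593, 0.017, 97.5) -> [-0.0131, -0.0113, 0.2592] twist 0.003
```

View pics/w25.png

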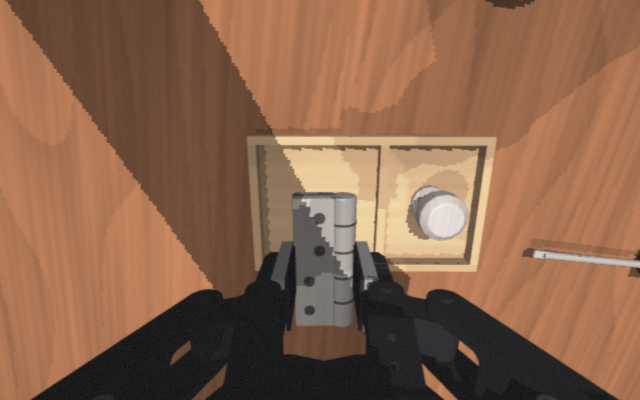

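Hinge at column 324 is aligned with the long compartment (columns 262–380). Descending.

Call:
move_arm(deltas=[[-0.013,-0.011,0.05,0,0],[-0.013,-0.011,0.1,0,0],[-0.013,-0.011,0.15,0,0],[-0.013,-0.011,0.19,0,0],[-0.013,-0.011,0.22,0,0],[-0.013,-0.011,0.245,0,0],[-0.013,-0.011,0.257,0,0],[-0.013,-0.011,0.257,0,0]])

```text
t: 29.45
tcp_pos: [0.4664, -0.2596, 0.0174]
tool_rot: [0.659, 0.752, 0.0, -0.001]
force: [0.2, 0.8, -1.6]
finger_gap: 0.304
```

```bash
python3 -c "
from h import *
plan((.4665,-.2593,.0165,97.5))
a,d=manip.snapshot('scene'); cv2.imwrite('pics/s26.png',cv2.resize(a[140:260,140:300],None,fx=5,fy=5)[:,:,::-1])"
```

```text
t 29.4 p [ 0.4664 -0.2596  0.0174] phi 97.6 gap 0.304 F [ 0.2  0.8 -1.6] q6 -0.85 tilt 0.094
(0.4665, -0.2593, 0.0165, 97.5) -> [0.0007, 0.0004, 0.0022] twist 0.002
```

View pics/s26.png

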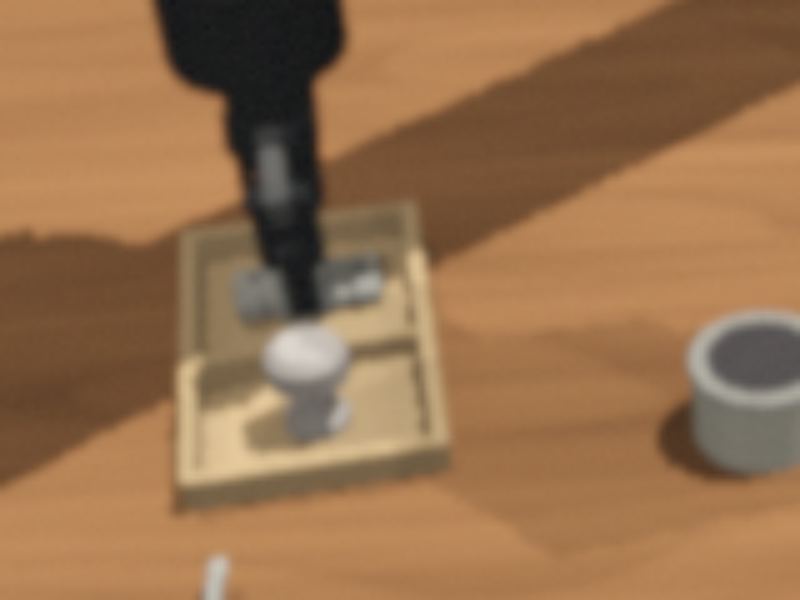

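Hinge is just above the long compartment's floor and the knob stands. Releasing.

Call:
move_arm(deltas=[[0,0,0.002,0,0],[0,0,0.002,0,40],[0,0,0.002,0,45],[0,0,0.002,0,45],[0,0,0.002,0,45],[0,0,-0.03,0,45],[0,0,-0.12,0,45],[0,0,-0.22,0,45]])

```text
t: 30.17
tcp_pos: [0.465, -0.2593, 0.1055]
tool_rot: [0.659, 0.752, 0.0, -0.003]
force: [-0.1, -0.3, 0.1]
finger_gap: 0.446
```

Call:
move_arm(deltas=[[0,0,-0.1,0,45],[0,0,-0.2,0,45],[0,0,-0.3,0,45],[-0.1,0,-0.3,0,45],[-0.2,0,-0.3,0,45],[-0.3,0,-0.3,0,45],[-0.35,0,-0.3,0,45],[-0.35,0,-0.3,0,45]])

```text
t: 30.83
tcp_pos: [0.4851, -0.4047, 0.2267]
tool_rot: [0.661, 0.751, -0.001, 0.003]
force: [0.5, 0.5, 0.1]
finger_gap: 0.453
```

Call:
move_arm(deltas=[[-0.1,0,0,0,45],[-0.2,0,0,0,45],[-0.3,0,0,0,45],[-0.3,0,0,0,45],[-0.3,0,0,0,45],[-0.3,0,0,0,45],[-0.3,0,0,0,45],[-0.3,0,0,0,45]])

```text
t: 31.5
tcp_pos: [0.5005, -0.5162, 0.2265]
tool_rot: [0.659, 0.752, 0.0, -0.001]
force: [0.1, 0.2, -0.1]
finger_gap: 0.449
```

Run:
```python
from h import *
plan()
im,D=manip.snapshot('top'); cv2.imwrite('pics/t27.png',cv2.resize(im[100:310,150:460],None,fx=2.5,fy=2.5)[:,:,::-1])
W=cloud("top",D); W0=cloud("top",np.load("top0.npz")["d"])
def inv(n,xy):
    c,a={"L":((.4776,.2891),14.49),"S":((.5042,-.2544),7.46)}[n]; a=np.radians(a); d=np.array(xy)-c
    return d@np.array([[np.cos(a),-np.sin(a)],[np.sin(a),np.cos(a)]])
for n,h in (("L",(.104,.071)),("S",(.089,.0535))):
    c,a={"L":((.4776,.2891),14.49),"S":((.5042,-.2544),7.46)}[n]
    L=inv(n,W[...,:2].reshape(-1,2)).reshape(400,640,2); z=W[...,2]
    for nm,xr,lo,hi in (("long",(-h[0]+.008,.005),.012,.1),("short",(.015,h[0]-.008),.035,.1)):
        m=(L[...,0]>xr[0])&(L[...,0]<xr[1])&(abs(L[...,1])<h[1]-.008)&(z>lo)&(z<hi)
        k,l,st,_=cv2.connectedComponentsWithStats(m.astype(np.uint8))
        for i in range(1,k):
            if st[i,4]>30: q=L[l==i]; print(n,nm,st[i,4],"centre",(q.min(0)/2+q.max(0)/2).round(3),"size",np.ptp(q,axis=0).round(3),"z p50/97",np.percentile(z[l==i],[50,97]).round(3))
for nm,(x0,y0,x1,y1,lo,hi) in dict(tin=(324,200,360,234,.025,.06),blk=(205,115,250,175,.02,.06),scr=(405,105,440,195,.006,.06)).items():
    for w in (W0,W):
        q=w[y0:y1,x0:x1]; m=(q[...,2]>lo)&(q[...,2]<hi); print(nm,q[m].mean(0).round(4),m.sum())
s,_=manip.snapshot('scene'); cv2.imwrite('pics/s27.png',s[:,:,::-1])
```

```text
t 31.5 p [ 0.5005 -0.5162  0.2265] phi 97.6 gap 0.449 F [ 0.1  0.2 -0.1] q6 -1.09 tilt 0.076
L long 528 centre [-0.045  0.   ] size [0.038 0.1  ] z p50/97 [0.015 0.018]
L short 205 centre [ 0.056 -0.035] size [0.037 0.037] z p50/97 [0.048 0.051]
L short 416 centre [0.055 0.031] size [0.053 0.052] z p50/97 [0.057 0.062]
S long 253 centre [-0.039 -0.001] size [0.028 0.065] z p50/97 [0.015 0.018]
S short 146 centre [0.048 0.   ] size [0.031 0.032] z p50/97 [0.044 0.049]
tin [ 0.5701 -0.0604  0.0375] 486
tin [ 0.5702 -0.0603  0.0376] 486
blk [0.7448 0.2231 0.03  ] 971
blk [0.7448 0.2233 0.03  ] 966
scr [ 0.7649 -0.2723  0.0203] 462
scr [ 0.7643 -0.2724  0.02  ] 464
```

View pics/t27.png

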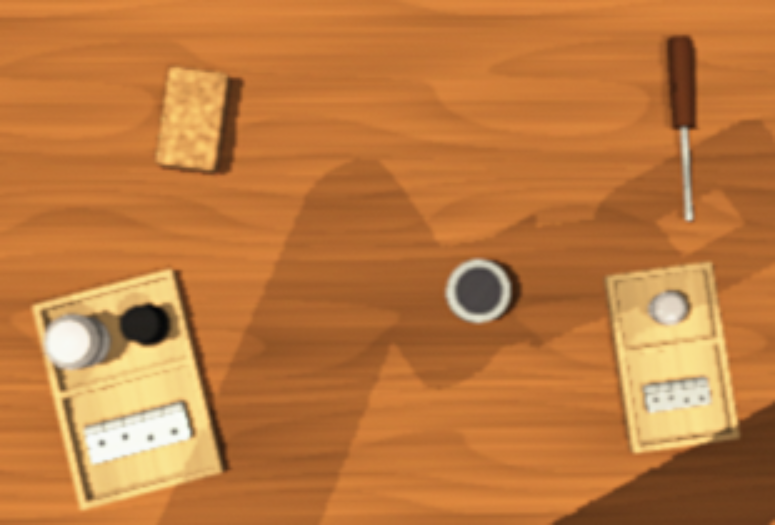

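View pics/s27.png

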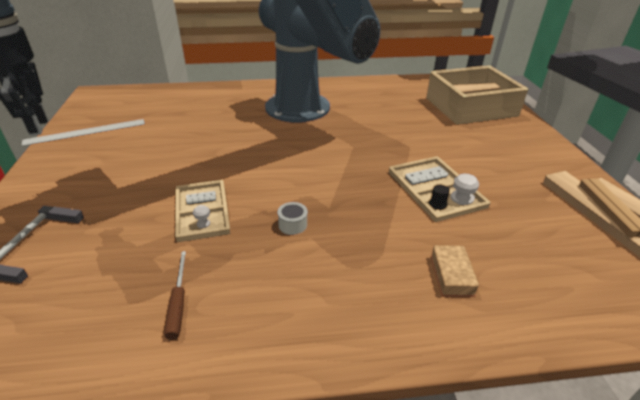

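All five pieces sit in their compartments at the expected heights, and the bystanders have not moved. Handing in.

```bash
python3 -c "
from h import *
print(manip.sign_off())"
```

```text
the job is handed in; nothing more can be done
None
```

All five fittings are in their trays and the job was handed in at about 31.6 s of the 122 s allowed. I placed the stop, large knob and large hinge first, then the small knob and small hinge.

The last top-view depth check gave these positions in each tray's own frame:

| Piece | Tray and compartment | x (mm) | y (mm) |
|---|---|---|---|
| Large hinge | large, longer | -45 | 0 |
| Door stop | large, shorter | +56 | -35 |
| Large knob | large, shorter | +55 | +31 |
| Small hinge | small, longer | -39 | -1 |
| Small knob | small, shorter | +48 | 0 |

- **Seating:** Every piece reads at the height it should have on the 4 mm floor, to within about 3 mm. The knobs and the stop look upright and the hinges flat.
- **Bystanders:** The tin, sanding block and screwdriver moved less than 1 mm.
- **Robot:** It stands clear of everything, with a force reading near zero.
- **Disagreements:** No check failed. While planning, moves computed before the arm had settled came out up to about 6 mm off; I corrected these before each grasp or release.

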